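# Pull the button caps of the shaker's control box for washing

### The arm

A 7-joint arm with a two-finger parallel gripper is mounted at the origin on the work surface. World frame = base frame: x ahead of the robot, y to its left, z up, the work surface at z = 0. Lengths are in m, angles in rad, forces in N, time in s.
With the tool pointing down it reaches from about 0.375 to 0.925 m from the base axis. Payload 3.1 kg.
Tool frame: the origin (TCP) lies between the finger pads; the fingertips stand 19 mm ahead of it and the grasp point (between the pads) is the TCP; z points along the fingers, y is the direction in which the jaws open and shut (so a half turn about z gives the same grasp; the last joint's range is limited). The gripper opens to 85 mm and grips with 20 to 120 N. Pads are 22 mm wide; open, the fingers measure 114 mm over their backs; the gripper's body (76 mm by 85 mm) begins 54 mm behind the grasp point. The pads swing forward as they close: fully open they stand 13 mm farther back than shut.
Start: joints at [1.209, 0.383, 0.044, 1.598, -0.018, 1.161, -0.05], TCP at [0.17, -0.628, 0.25] pointing down, gripper open.
Joint ranges: [-2.61, 2.61], [-0.41, 2.15], [-1.48, 1.57], [0, 2.5], [-1.57, 4.71], [0.05, 1.97], [-2.85, 2.85]. Speed limits (rad/s): [2.79, 2.79, 3.14, 3.14, 3.14, 3.14, 3.14].

### API

Orientations are given as a unit quaternion [x, y, z, w].
In Python, from bench import move_ptp, movel, move_j, move_gripper, pause, inverse_kinematics, read_camera, camera_params, MotionError, sign_off, look_for, tip_of, read_time_s, read_qpos, read_joint_vel, read_effort, read_eef_pos, read_tcp_rot, read_ft_force, read_ft_torque, read_finger_gap gives the robot as it stands. Calls block until the motion is done:
- move_ptp(position, orientation): joint-space move of the TCP to a pose.
- movel(position, orientation=None, speed=0.15): straight line of the TCP; orientation=None keeps the orientation; speed is the mean speed in m/s.
- move_j(angles): joint-space move.
- move_gripper(opening, effort=None): finger opening in m; effort is the grip in N (None keeps the last); returns when the fingers have stopped.
- pause(seconds).
- inverse_kinematics(position, orientation): joint angles nearest the present ones, or None.
- read_camera(name): name is "scene" or "top" or "wrist"; returns the picture (480x640x3 uint8, red, green, blue); there is no depth.
- camera_params(name): a dict with "K" (3x3 intrinsics, pixels), "dist_coeffs" ([k1, k2, p1, p2, k3] as OpenCV has them; the pictures are not rectified), "camera_from_world" (4x4, takes a point from world to camera coordinates). Camera axes: x right, y down, z forward; pixel columns grow to the right and rows downward; lengths in m; the calibration is good to about 2 mm. A picture is of the moment at which its call begins: read the wrist's pose just before it. camera_params takes no time and is no camera call; for the wrist camera it gives the pose at the moment of the call.
A pose or a line that the arm cannot do raises MotionError and nothing moves.
- sign_off(): hands the job in, once; it reports no verdict.
Trained networks look in the newest picture that a camera, given by its name, has taken for a name from the list of things; names that differ only in an ending like _2 or _b are one class to them, and where a whole thing is asked for, a point or a joint stands for the part that bears it (a point fixed in the world has none). Each returns a list of dicts, best first, with "confidence" (0 to 1); they miss things now and then, are a little off and sometimes report something else, mostly with a low value. They report only what shows in the picture. A call takes as long as a camera call. They do not tell look-alikes from the thing itself.
- look_for(camera, name): "at" ([column, row] in pixels, amid what is visible of it).
- tip_of(camera, name): "at" ([column, row] in pixels: a listed point, or the origin of a listed thing).
Readings, each from a call of its own:
- read_time_s(): time.
- read_qpos(): joint angles.
- read_joint_vel(): joint speeds.
- read_effort(): joint torques, N m.
- read_eef_pos(): TCP position.
- read_tcp_rot(): TCP orientation.
- read_ft_force(): force on the tool from outside, world axes, zero at the start.
- read_ft_torque(): the same for the moment, N m.
- read_finger_gap(): finger opening in m.
Only numpy, scipy, OpenCV 4.12 (cv2) and the standard library are available. Lean on these libraries where they do the work, as an engineer would, in place of code of your own. Each camera call takes 0.05 s, during which the arm holds its last target.

### The job

The button caps on the shaker's control box are due for washing: turn both quarter-turn fasteners fully to unlocked, and only then swing the clear cover up until it stands open by itself. Hook the puller under each cap and pull it straight up off its stem, never touching a seated cap with the fingers, and leave every cap in the white tray. Then stand the puller upright back in the middle of its holder, leave the cover open and the fasteners unlocked, and do not disturb the other things on the bench.

Things in the scene. Friction and masses are not known exactly. Their poses are not given: they have to be found in the camera images.
- console: Low white control box of a bench shaker, fixed to the bench; body 230 mm (its own x) by 300 mm (y), flat deck 55 mm above the bench. Origin on the bench under the deck; x points away from the robot towards the hinge, y left, z up. The deck reaches from x = -125 to +105 mm, y = -150 to +150 mm. The cover's hinge line runs along y at x = +90 mm, 56 mm above the bench.
- cam1 (a joint): Left quarter-turn cam fastener on the front strip of the deck (rad): about 0 = locked, its steel tongue points towards the cover and lies over the cover's front lip and really holds it down; 1.57 = unlocked, tongue parallel to the front edge. Turns counter-clockwise seen from above, stops at 1.57, friction about 0.06 N m, stays where left.
- cam2 (a joint): Right quarter-turn cam fastener, the same as the left one (also unlocks counter-clockwise).
- cam1_grip (a point): Left fastener's black thumb bar: point on the turning axis, at mid-height of the bar, 24 mm above the deck. The bar is 34 mm long along this point's x (same direction as the tongue), 12 mm thick along y, 24 mm tall. The axis is 55 mm in front of the cover's front wall, so do not open wide across x after turning.
- cam2_grip (a point): Right fastener's thumb bar, as the left one.
- cover (a joint): Clear hinged cover over the button caps (rad): 0 = closed, 1.57 = standing upright, stop at 1.8. Hinged on its far edge, it lifts at the front; the stiff hinge (0.3 N m) stays where it is left. 130 mm deep, 244 mm wide, 38 mm high.
- cover_bar (a point): Middle of the grey round pull bar in front of the cover's front wall: 10 mm thick, 90 mm long along its y, 34 mm in front of the wall, 37 mm above the deck when closed; turns with the cover. 70 mm in its middle are free between the two arms. 164 mm in front of the hinge line and 36 mm above it when closed.
- puller_grip (a point): Cap puller, a C-shaped steel hook of 110 g standing upright in its holder; the point is the middle of its black handle (26 mm along x, 14 mm along y, 50 mm tall), straight above the fork. z up. A spine at x = -36 to -28 mm carries the handle over the fork.
- puller_fork (a point): Puller's fork, straight below the handle: point on its underside, 65 mm below puller_grip. Flat, 4 mm thick, 40 mm wide, two tines pointing to +x; slot 24 mm wide from x = -12 mm to the open tips at +24 mm, where 3 mm high lips stand up (x = 21 to 24 mm). 30 mm free height above the fork. A cap hooked right has its axis at x = 0 of this point, its head resting on the tines.
- holder_spot (a point): Centre of the puller's fixed holder, a grey plate with a low rim: 78 mm (x) by 60 mm (y) outside, 70 by 52 mm inside, plate top (this point) 4 mm, rim top 12 mm above the bench. At the start the puller stands in it, tines along this point's +x, handle about 5 mm to the +x side of this point.
- tray: White low tray, loose, 120 mm (x) by 140 mm (y), floor 3 mm, rim 8 mm high, origin under its centre. 300 g.
- cap1: White mushroom button cap, 25 g, snug on its stem at console x = 15, y = -78 mm (None = absent, bare stem). Origin at mid-height: round head 36 mm across from z +6 to +14 mm, below it a square hollow skirt 20 mm across, z -14 to +6 mm. Seated, the skirt stands on the deck: 20 mm free under the head. 5 to 12 N straight up pulls it off; free after 12 mm.
- cap2: White mushroom button cap, 25 g, snug on its stem at console x = 15, y = -26 mm (None = absent, bare stem). Origin at mid-height: round head 36 mm across from z +6 to +14 mm, below it a square hollow skirt 20 mm across, z -14 to +6 mm. Seated, the skirt stands on the deck: 20 mm free under the head. 5 to 12 N straight up pulls it off; free after 12 mm.
- cap3: White mushroom button cap, 25 g, snug on its stem at console x = 15, y = 26 mm (None = absent, bare stem). Origin at mid-height: round head 36 mm across from z +6 to +14 mm, below it a square hollow skirt 20 mm across, z -14 to +6 mm. Seated, the skirt stands on the deck: 20 mm free under the head. 5 to 12 N straight up pulls it off; free after 12 mm.
- cap4: White mushroom button cap, 25 g, snug on its stem at console x = 15, y = 78 mm (None = absent, bare stem). Origin at mid-height: round head 36 mm across from z +6 to +14 mm, below it a square hollow skirt 20 mm across, z -14 to +6 mm. Seated, the skirt stands on the deck: 20 mm free under the head. 5 to 12 N straight up pulls it off; free after 12 mm.
- bottle: Bystander, leave it alone: bottle with orange cap, 72 mm across, 150 mm tall; origin under its middle.
- rack: Bystander, leave it alone: blue tube rack, 90 by 200 mm, 35 mm tall plus tubes; origin under its middle.
- dishes: Bystander, leave it alone: stack of clear dishes, 90 mm across, 42 mm tall; origin under its middle.
- marker: Bystander, leave it alone: marker pen, 130 mm long, 12 mm thick, lying; origin under its middle.
- timer: Bystander, leave it alone: white bench timer, 55 by 65 by 18 mm; origin under its middle.
- beaker: Bystander, leave it alone: glass beaker, 66 mm across, 80 mm tall; origin under its middle.
Mind the look-alikes: they are no part of the job. Of the things like the part that bears puller_grip, leave any that is blue; of the rest the smaller one is meant. Of the things that look like the part that bears holder_spot, take the one that is nearest to the robot's base at the start.

How it is judged:
On the way, in this order (a step that is already met when the one before it is completed fails the run):
1. both fasteners turned to unlocked (value of joint each of cam1, cam2 above 1.3 rad), for 0.2 s.
2. the cover swung open (value of joint cover above 1.3 rad), for 0.3 s.
3. every cap is off and in the tray (x of cap1 in the frame of tray between -0.06 and 0.06 m and y of cap1 in the frame of tray between -0.07 and 0.07 m and height (world z) of each of cap1, cap2, cap3, cap4 below 0.055 m and linear speed of each of cap1, cap2, cap3, cap4 below 0.03 m/s and x of cap2 in the frame of tray between -0.06 and 0.06 m and y of cap2 in the frame of tray between -0.07 and 0.07 m and x of cap3 in the frame of tray between -0.06 and 0.06 m and y of cap3 in the frame of tray between -0.07 and 0.07 m and x of cap4 in the frame of tray between -0.06 and 0.06 m and y of cap4 in the frame of tray between -0.07 and 0.07 m), for 0.2 s.
4. the puller stands back in its holder (horizontal distance between puller_grip and holder_spot below 0.015 m and angle between puller_grip's own z axis and vertical below 0.12 rad and height (world z) of puller_grip below 0.08 m), for 0.2 s.
At the end, for the whole second after the job is handed in: Both fasteners turned past 1.3 rad, cover open past 1.3 rad, every present cap within the tray's rim and at rest (origin lower than 55 mm above the bench), the puller standing upright (within 0.12 rad) in its holder with the handle within 15 mm of the middle, everything let go (all of step 1 and all of step 3 and all of step 4 and value of joint cover above 1.3 rad and linear speed of tray below 0.02 m/s); the robot touches nothing.
It fails at once if the cover is forced up while a fastener is still locked (value of joint cover above 0.2 rad and value of joint any of cam1, cam2 below 1 rad).
It fails at once if the fingers touch a cap that is still on its stem ((contact force between the fingers and cap1 above 0.5 N and z of cap1 in the frame of console between 0.06 and 0.078 m and y of cap1 in the frame of console between -0.086 and -0.07 m and x of cap1 in the frame of console between 0.007 and 0.023 m) or (contact force between the fingers and cap2 above 0.5 N and z of cap2 in the frame of console between 0.06 and 0.078 m and y of cap2 in the frame of console between -0.034 and -0.018 m and x of cap2 in the frame of console between 0.007 and 0.023 m) or (contact force between the fingers and cap3 above 0.5 N and z of cap3 in the frame of console between 0.06 and 0.078 m and y of cap3 in the frame of console between 0.018 and 0.034 m and x of cap3 in the frame of console between 0.007 and 0.023 m) or (contact force between the fingers and cap4 above 0.5 N and z of cap4 in the frame of console between 0.06 and 0.078 m and y of cap4 in the frame of console between 0.07 and 0.086 m and x of cap4 in the frame of console between 0.007 and 0.023 m)).
It fails at once if a bystander is pushed more than 30 mm (distance of any of bottle, rack, dishes, marker, timer, beaker from where it was at the start of the episode above 0.03 m).
Of cap1, cap2, cap3, cap4 only 3 to 4 are there at a start; the rules pass over those that are not, and their reading is None.
At some moment in a run one of tray may be knocked a few centimetres aside while the robot is not near it.
It also fails if it takes over 208 s, if anything falls off the work surface, if the arm or the gripper's body presses on something with over 40 N, if the wrist force passes 120 N, or if a joint passes its speed limit or range.

## Working session

There is one attempt and no reset: what is moved stays moved. The work goes in short steps, each a Python script; the robot and the scene stay as the last script left them, time stands still between calls to the robot, and variables do not carry over. Pictures are saved under pics/ and viewed, and the job is handed in when it is done.

```bash
ls -la; mkdir -p pics; python3 - <<'E'
from bench import *
import cv2,numpy as np
np.set_printoptions(precision=4,suppress=True)
print(read_time_s(),read_eef_pos(),read_tcp_rot(),read_qpos())
for c in ["scene","top","wrist"]:
    im=read_camera(c); cv2.imwrite(f"pics/{c}0.png",im[:,:,::-1])
    p=camera_params(c); print(c,p["K"],p["dist_coeffs"],p["camera_from_world"])
    if c!="wrist":
      for n in ["console","cam1","cam1_grip","cam2_grip","cover_bar","puller_grip","puller_fork","holder_spot","tray","cap1","cap2","cap3","cap4","bottle","rack","dishes","marker","timer","beaker"]:
        t=tip_of(c,n); print(n,[(np.round(d["at"],1).tolist(),round(d["confidence"],2)) for d in t])
print(read_time_s())
E
```

```text
total 12
drwxr-xr-x  3 agent agent 4096 Dec  7 16:33 .
drwxr-xr-x 23 root  root  4096 Dec  7 16:33 ..
drwxr-xr-x  2 agent agent 4096 Dec  7 16:33 pics
0.0 [ 0.1693 -0.6266  0.2488] [ 0.9913  0.1316 -0.0003 -0.0013] [ 1.2092  0.3839  0.0438  1.5996 -0.0179  1.1612 -0.0499]
scene [[474.2825   0.     315.0959]
 [  0.     474.2825 240.694 ]
 [  0.       0.       1.    ]] [-0.0833  0.      0.      0.      0.    ] [[-0.8207  0.5713 -0.0041  0.4964]
 [ 0.4873  0.6962 -0.5271 -0.2187]
 [-0.2983 -0.4346 -0.8498  1.3526]
 [ 0.      0.      0.      1.    ]]
console [([345.7, 250.4], 0.78)]Traceback (most recent call last):
  File "<stdin>", line 10, in <module>
ValueError: it knows: beaker, bottle, cam1_grip, cam2_grip, cap, console, cover_bar, dishes, holder_spot, marker, puller_fork, puller_grip, rack, timer, tray
```

```bash
python3 - <<'E'
from bench import *
import cv2,numpy as np
np.set_printoptions(precision=4,suppress=True)
for c in ["scene","top","wrist"]:
    im=read_camera(c); cv2.imwrite(f"pics/{c}1.png",im[:,:,::-1])
    p=camera_params(c); print(c,p["K"].tolist(),p["dist_coeffs"],p["camera_from_world"])
    if c!="wrist":
      for n in ["console","cam1_grip","cam2_grip","cover_bar","puller_grip","puller_fork","holder_spot","tray","cap","bottle","rack","dishes","marker","timer","beaker"]:
        t=tip_of(c,n); print(n,[(np.round(d["at"],1).tolist(),round(d["confidence"],2)) for d in t])
print(read_time_s())
E
```

```text
scene [[474.28246721028233, 0.0, 315.09588881124995], [0.0, 474.28246721028233, 240.6939692678783], [0.0, 0.0, 1.0]] [-0.0833  0.      0.      0.      0.    ] [[-0.8207  0.5713 -0.0041  0.4964]
 [ 0.4873  0.6962 -0.5271 -0.2187]
 [-0.2983 -0.4346 -0.8498  1.3526]
 [ 0.      0.      0.      1.    ]]
console [([345.2, 251.8], 0.96)]
cam1_grip [([398.9, 251.8], 0.54)]
cam2_grip [([352.9, 186.4], 0.57), ([288.4, 158.6], 0.17)]
cover_bar [([370.8, 220.5], 0.77)]
puller_grip [([267.9, 112.7], 0.86), ([251.9, 165.4], 0.84), ([284.1, 146.2], 0.83), ([215.2, 205.9], 0.21)]
puller_fork [([259.2, 183.9], 0.81), ([280.1, 158.8], 0.68), ([268.9, 130.8], 0.56), ([397.0, 434.5], 0.42)]
holder_spot [([222.3, 159.1], 0.91), ([287.0, 159.9], 0.72)]
tray [([459.2, 342.9], 0.98), ([223.8, 258.0], 0.71)]
cap []
bottle [([298.7, 355.1], 0.97)]
rack [([225.1, 254.5], 0.98)]
dishes [([344.4, 387.8], 0.64), ([215.8, 203.1], 0.32)]
marker [([276.2, 295.1], 0.88)]
timer [([396.7, 435.7], 0.94)]
beaker [([216.5, 206.3], 0.93), ([458.8, 341.3], 0.22)]
top [[584.573772842068, 0.0, 316.67987055320185], [0.0, 584.5
[... 522 characters left out ...]
330.1], 0.78), ([446.2, 264.8], 0.68)]
holder_spot [([499.4, 252.3], 0.74), ([459.2, 315.0], 0.66)]
tray []
cap [([309.8, 289.2], 0.48)]
bottle [([243.9, 180.3], 0.59)]
rack [([382.3, 179.6], 0.56)]
dishes [([189.6, 199.9], 0.58)]
marker [([310.4, 200.7], 0.88), ([352.6, 340.6], 0.51)]
timer [([131.2, 213.2], 0.85), ([382.5, 177.3], 0.46)]
beaker [([451.0, 212.4], 0.66), ([157.7, 318.6], 0.51)]
wrist [[383.5236978883096, 0.0, 322.6721787087928], [0.0, 383.5236978883096, 239.26980641555627], [0.0, 0.0, 1.0]] [-0.0216  0.      0.      0.      0.    ] [[ 0.2602 -0.9655 -0.0007 -0.6498]
 [-0.9158 -0.2471  0.3167 -0.0407]
 [-0.306  -0.0818 -0.9485  0.3819]
 [ 0.      0.      0.      1.    ]]
1.75
```

View pics/scene0.png

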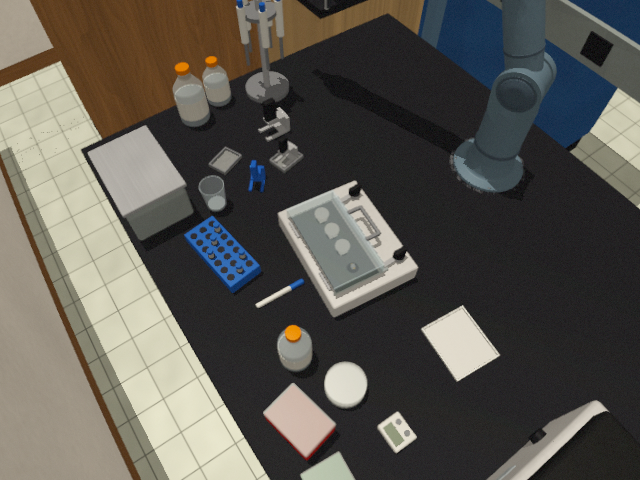

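```bash
sleep 3; ls pics
```

```text
scene0.png
scene1.png
top1.png
wrist1.png
```

View pics/top1.png

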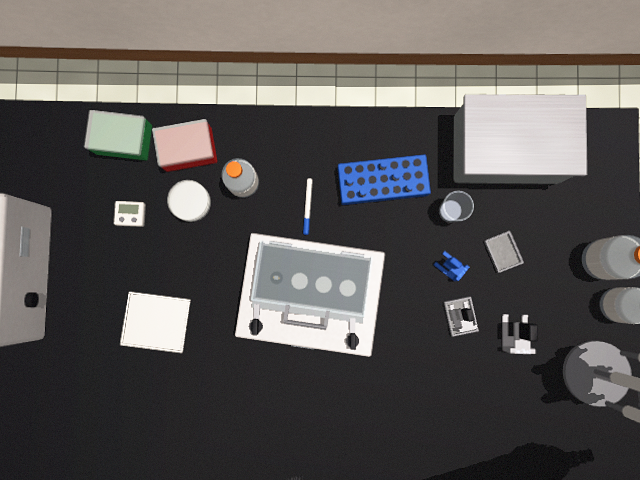

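```bash
python3 - <<'E'
import cv2,numpy as np
t=cv2.imread("pics/top1.png"); s=cv2.imread("pics/scene0.png")
cv2.imwrite("pics/c1.png",cv2.resize(t[225:365,420:560],None,fx=4,fy=4,interpolation=cv2.INTER_CUBIC))
cv2.imwrite("pics/c2.png",cv2.resize(t[225:365,225:395],None,fx=4,fy=4,interpolation=cv2.INTER_CUBIC))
cv2.imwrite("pics/c3.png",cv2.resize(s[90:230,200:340],None,fx=4,fy=4,interpolation=cv2.INTER_CUBIC))
E
```

```text
(no output)
```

View pics/c1.png

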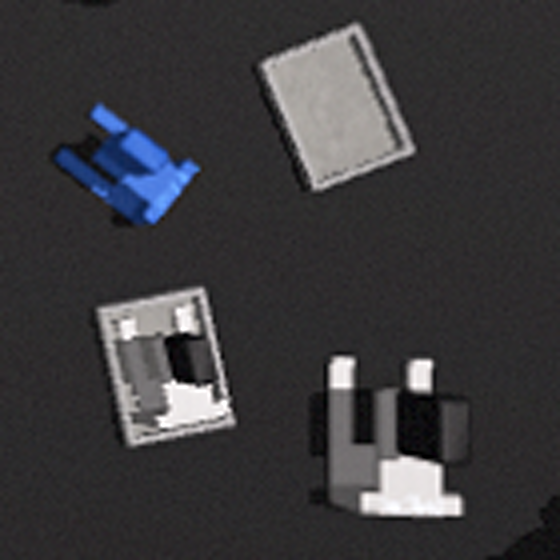

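View pics/c2.png

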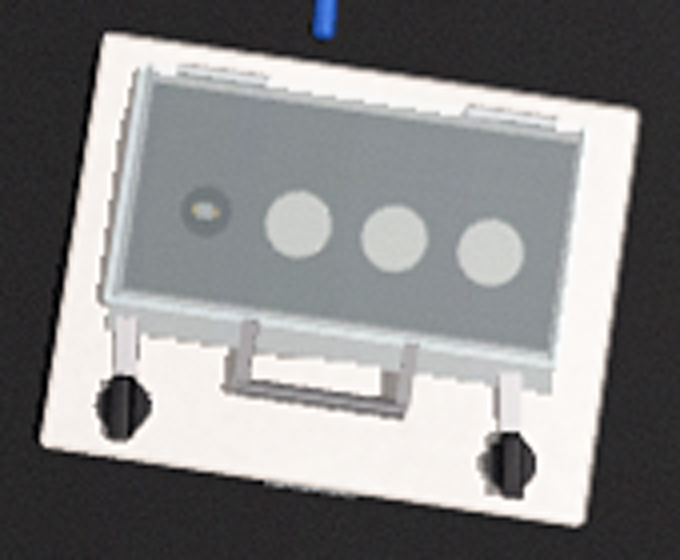

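View pics/c3.png

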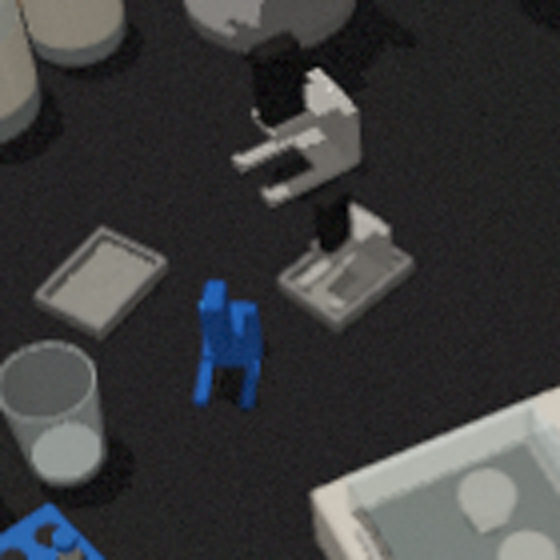

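```bash
cat > lib.py <<'E'
from bench import *
import cv2,numpy as np
from scipy.optimize import least_squares
from scipy.spatial.transform import Rotation as R
np.set_printoptions(precision=4,suppress=True)
def ray(P,px):
    n=cv2.undistortPoints(np.array([[px]],float),P["K"],P["dist_coeffs"])[0,0]
    T=P["camera_from_world"]; Rm=T[:3,:3]; return -Rm.T@T[:3,3], Rm.T@np.array([n[0],n[1],1])
def onplane(P,px,z):
    o,d=ray(P,px); return o+d*(z-o[2])/d[2]
def proj(P,pts):
    T=P["camera_from_world"]; rv=cv2.Rodrigues(T[:3,:3])[0]
    return cv2.projectPoints(np.array(pts,float).reshape(-1,3),rv,T[:3,3],P["K"],P["dist_coeffs"])[0].reshape(-1,2)
def tri(obs):
    A=np.zeros((3,3));b=np.zeros(3)
    for P,px in obs:
        o,d=ray(P,px); d=d/np.linalg.norm(d); M=np.eye(3)-np.outer(d,d); A+=M;b+=M@o
    x=np.linalg.solve(A,b); return x
def down(yaw):
    """tool pointing down, jaw (tool y) axis horizontal; tool x at world yaw"""
    return (R.from_euler('z',yaw)*R.from_quat([1,0,0,0])).as_quat()
def shot(c,name):
    p=camera_params(c); im=read_camera(c); cv2.imwrite(f"pics/{name}.png",im[:,:,::-1]); return p,im
E
python3 - <<'E'
from lib import *
P=camera_params("top");S=camera_params("scene")
cs=[(251.2,233),(384.5,252),(371.2,356.2),(235.5,335.7)]
w=[onplane(P,c,0.055) for c in cs]
for x in w: print(x)
mod=np.array([(.105,.150),(.105,-.150),(-.125,-.150),(-.125,.150)])
W=np.array(w)[:,:2]
f=lambda q:((np.c_[np.cos(q[2])*mod[:,0]-np.sin(q[2])*mod[:,1],np.sin(q[2])*mod[:,0]+np.cos(q[2])*mod[:,1]]+q[:2])-W).ravel()
r=least_squares(f,[.6,0,0]); print("console",r.x,r.fun)
# tray
ts=[(128,292),(190.5,297.5),(183,352.5),(120.5,346)]
tw=np.array([onplane(P,c,0.008) for c in ts]); print("tray",tw,tw.mean(0))
for n,a in dict(puller=((465,316),.069+.025)).items(): print(n,onplane(P,*a))
print("grip tri",tri([(P,(468.6,316.7)),(S,(284.1,146.2))]))
print("fork tri",tri([(P,(461.8,315.5)),(S,(280.1,158.8))]))
print("holder tri",tri([(P,(459.2,315.0)),(S,(287,159.9))]),"other",tri([(P,(499.4,252.3)),(S,(222.3,159.1))]))
print("big",tri([(P,(526.7,330.9)),(S,(267.9,112.7))]))
print("cams",tri([(P,(254.7,325.4)),(S,(398.9,251.8))]),tri([(P,(353.3,341.7)),(S,(352.9,186.4))]))
print("bar",tri([(P,(305.4,321.7)),(S,(370.8,220.5))]))
# holder outer corners
hc=[(420+97/4,225+308/4),(420+207/4,225+287/4),(420+234/4,225+427/4),(420+130/4,225+445/4)]
h=np.array([onplane(P,c,.012) for c in hc]);print("holder",h,h.mean(0))
E
```

```text
[0.6418 0.1234 0.055 ]
[ 0.6047 -0.1703  0.055 ]
[ 0.379  -0.1432  0.055 ]
[0.4174 0.1513 0.055 ]
console [ 0.5206 -0.011  -0.1253] [ 0.0018  0.0014  0.0013 -0.0026 -0.0011 -0.0009 -0.002   0.0022]
tray [[0.5077 0.4037 0.008 ]
 [0.4975 0.2625 0.008 ]
 [0.3747 0.2747 0.008 ]
 [0.3871 0.4147 0.008 ]] [0.4418 0.3389 0.008 ]
puller [ 0.4706 -0.3353  0.094 ]
grip tri [ 0.4667 -0.3521  0.053 ]
fork tri [ 0.4733 -0.3541  0.0021]
holder tri [ 0.4674 -0.3423  0.0053] other [ 0.6162 -0.4332  0.0209]
big [ 0.4425 -0.4692  0.0755]
cams [0.4417 0.107  0.0857] [ 0.4135 -0.1036  0.0908]
bar [0.4486 0.0021 0.0951]
holder [[ 0.4976 -0.309   0.012 ]
 [ 0.5105 -0.3701  0.012 ]
 [ 0.4333 -0.3845  0.012 ]
 [ 0.4221 -0.3271  0.012 ]] [ 0.4659 -0.3477  0.012 ]
```

View pics/wrist1.png

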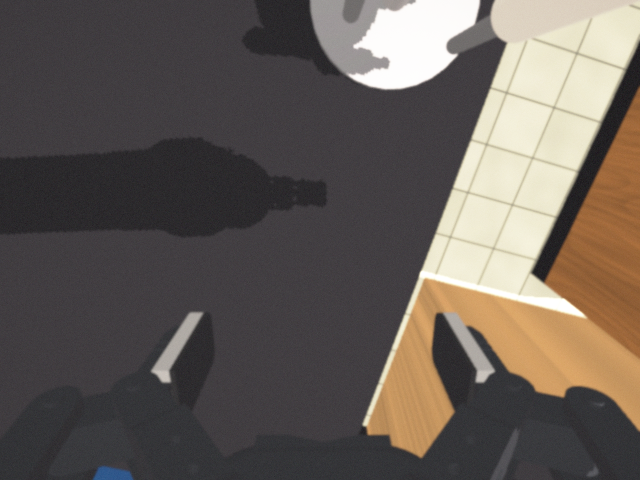

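```bash
python3 - <<'E'
from lib import *
P=camera_params("top");W=camera_params("wrist");S=camera_params("scene")
print("stand base",onplane(P,(597,374),0.02),onplane(W,(395,20),0.02),onplane(S,(267,87),.02))
t=read_eef_pos(); Rt=R.from_quat(read_tcp_rot()).as_matrix()
T=W["camera_from_world"]; c=-T[:3,:3].T@T[:3,3]
print("cam in tool",Rt.T@(c-t),"axes",Rt.T@T[:3,:3].T)
for p,y in [([.12,-.42,.35],-1.3),([.36,-.1,.33],-.1253),([.36,-.1,.33],-.1253+3.1416),([.44,.1,.09],-.125),([.44,.1,.09],1.445),([.41,-.1,.09],-.125),([.41,-.1,.09],1.445),([.65,-.03,.22],1.445),([.65,-.03,.22],1.445-3.14159)]:
    q=inverse_kinematics(p,down(y)); print(p,y,q)
E
```

```text
stand base [ 0.349  -0.6358  0.02  ] [ 0.3338 -0.6448  0.02  ] [ 0.3564 -0.6259  0.02  ]
cam in tool [ 0.082   0.0001 -0.1244] axes [[-0.0006 -0.9485 -0.3168]
 [ 1.     -0.0003 -0.0009]
 [ 0.0007 -0.3168  0.9485]]
[0.12, -0.42, 0.35] -1.3 [ 0.9984 -0.1214  0.1836  1.9563  0.0229  1.3047 -1.6961]
[0.36, -0.1, 0.33] -0.1253 [ 0.7015 -0.2323 -0.4554  2.0742 -0.1059  1.2783 -1.4087]
[0.36, -0.1, 0.33] 3.0162999999999998 [ 0.8082 -0.2393 -0.5427  2.0708 -0.1282  1.2791  1.7608]
[0.44, 0.1, 0.09] -0.125 [ 0.3601  0.3315 -0.7397  2.1563  0.3231  0.7628 -2.2851]
[0.44, 0.1, 0.09] 1.445 [ 0.5713  0.4196 -0.9878  2.1489  0.487   0.8136 -0.8487]
[0.41, -0.1, 0.09] -0.125 [ 0.541   0.2213 -0.4251  2.2322  0.139   0.712  -1.6763]
[0.41, -0.1, 0.09] 1.445 [ 0.6594  0.238  -0.5519  2.2272  0.1886  0.7196 -0.1482]
[0.65, -0.03, 0.22] 1.445 [ 0.4552  0.4877 -0.6249  1.598   0.3043  1.155  -0.3642]
[0.65, -0.03, 0.22] -1.6965899999999998 [ 0.8156  0.7691 -1.2472  1.5817  0.7442  1.3398  2.4895]
```

```bash
python3 - <<'E'
from lib import *
movel([.125,-.46,.36],down(-.9),speed=.2)
print(read_qpos())
move_ptp([.36,-.20,.36],down(-.125)); print(read_qpos(),read_time_s())
move_ptp([.50,-.01,.34],down(-.125)); print(read_qpos(),read_time_s())
pause(.3)
P,im=shot("wrist","w2"); print(repr(P))
np.save("w2.npy",P,allow_pickle=True)
for n in ["console","cam1_grip","cam2_grip","cover_bar","cap"]:
    t=tip_of("wrist",n); print(n,[(np.round(d["at"],1).tolist(),round(d["confidence"],2)) for d in t])
E
```

```text
[ 1.0956 -0.0368  0.1203  1.8611  0.0046  1.3173 -1.2557]
[ 0.7406 -0.1583 -0.2906  1.9663 -0.0463  1.3275 -1.2349] 4.3833
[ 0.5408  0.0619 -0.6166  1.8126  0.0385  1.2797 -1.7855] 5.325
{'K': array([[383.5237,   0.    , 322.6722],
       [  0.    , 383.5237, 239.2698],
       [  0.    ,   0.    ,   1.    ]]), 'dist_coeffs': array([-0.0216,  0.    ,  0.    ,  0.    ,  0.    ]), 'camera_from_world': array([[-0.1278, -0.9918,  0.0002,  0.0528],
       [-0.9407,  0.1213,  0.3167,  0.4022],
       [-0.3141,  0.0403, -0.9485,  0.6241],
       [ 0.    ,  0.    ,  0.    ,  1.    ]])}
console [([316.7, 163.6], 0.76), ([64.4, 259.9], 0.7)]
cam1_grip [([222.5, 264.5], 0.74), ([414.7, 262.8], 0.51), ([316.4, 248.5], 0.24)]
cam2_grip [([414.4, 262.9], 0.55)]
cover_bar [([320.2, 249.2], 0.97)]
cap []
```

View pics/w2.png

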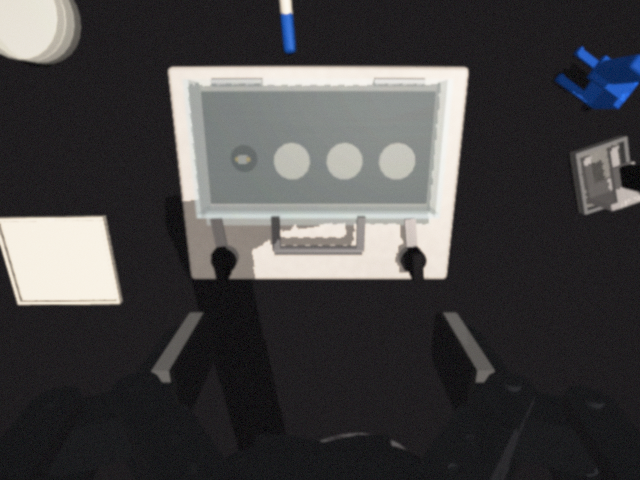

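```bash
python3 - <<'E'
from lib import *
W=np.load("w2.npy",allow_pickle=True).item();P=camera_params("top");S=camera_params("scene")
im=cv2.imread("pics/w2.png");
g=cv2.cvtColor(im,cv2.COLOR_BGR2GRAY)
mod3=np.array([(.105,.150),(.105,-.150),(-.125,-.150),(-.125,.150)])
def fit(cs,P):
    Wd=np.array([onplane(P,c,0.055) for c in cs])[:,:2]
    f=lambda q:((np.c_[np.cos(q[2])*mod3[:,0]-np.sin(q[2])*mod3[:,1],np.sin(q[2])*mod3[:,0]+np.cos(q[2])*mod3[:,1]]+q[:2])-Wd).ravel()
    r=least_squares(f,[.5,0,0]); print(r.x,r.fun)
fit([(168,67),(468,67),(447,279),(190.5,280)],W)
ts=[(1,216),(106,215),(121.5,303),(17,305)]
tw=np.array([onplane(W,c,0.008) for c in ts]); print("tray",tw,tw.mean(0))
q=[.5206,-.011,-.1253]
def w(x,y,z,q=q): 
    c,s=np.cos(q[2]),np.sin(q[2]); return [q[0]+c*x-s*y,q[1]+s*x+c*y,z]
for n,px,z in [("cam1",(222.5,264.5),.079),("cam2",(414.5,263),.079),("bar",(320.2,249.2),.092),("c1",(397,161),.083),("c2",(344.5,161),.083),("c3",(292,161),.083),("hold",(599,178),.004)]:
    p=onplane(W,px,z); d=p[:2]-q[:2]; c,s=np.cos(q[2]),np.sin(q[2]); print(n,p,"local",c*d[0]+s*d[1],-s*d[0]+c*d[1])
cv2.imwrite("pics/c4.png",cv2.resize(im[190:310,170:470],None,fx=2.6,fy=2.6,interpolation=cv2.INTER_CUBIC))
E
```

```text
[ 0.5202 -0.0091 -0.1269] [ 0.0008  0.0022  0.0006 -0.0021 -0.0011  0.     -0.0002 -0.0002]
tray [[0.5117 0.3924 0.008 ]
 [0.4956 0.2597 0.008 ]
 [0.3752 0.2763 0.008 ]
 [0.3898 0.4197 0.008 ]] [0.4431 0.337  0.008 ]
cam1 [0.4387 0.1063 0.079 ] local -0.09591712276854256 0.10614764850627748
cam2 [ 0.4138 -0.1005  0.079 ] local -0.09476688079632352 -0.10210633039772939
bar [ 0.4473 -0.0019  0.092 ] local -0.0738303270748562 -8.619120040706009e-05
c1 [ 0.5259 -0.0883  0.083 ] local 0.01492593179135134 -0.07600525910415291
c2 [ 0.5325 -0.037   0.083 ] local 0.015017509072832412 -0.02434968954584345
c3 [0.5391 0.0141 0.083 ] local 0.01517079627534507 0.027253819956895048
hold [ 0.4635 -0.3453  0.004 ] local -0.014833462051217092 -0.33885540488667654
```

View pics/c4.png

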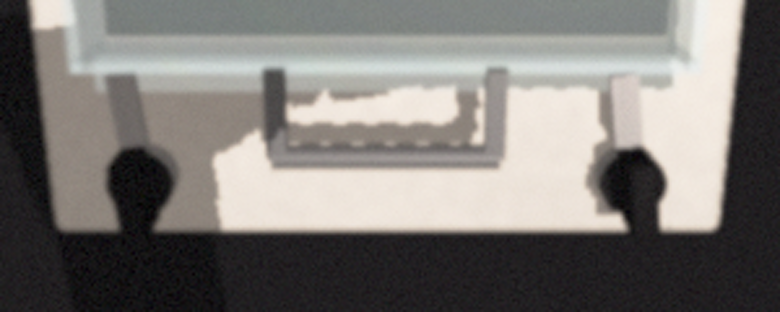

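```bash
cat >> lib.py <<'E'
CON=np.array([.5204,-.0098,-.126])
def cw(x,y,z,q=CON):
    c,s=np.cos(q[2]),np.sin(q[2]); return np.array([q[0]+c*x-s*y,q[1]+s*x+c*y,z])
E
python3 - <<'E'
from lib import *
y0=CON[2]
move_gripper(.04,30)
move_ptp(cw(-.095,.104,.16),down(y0)); print(read_qpos())
movel(cw(-.095,.104,.09),speed=.08); print(read_ft_force(),read_eef_pos())
move_gripper(.0,30); print("gap",read_finger_gap(),read_ft_force(),read_eef_pos())
for a in [.4,.8,1.2,1.57]:
    movel(cw(-.095,.104,.09),down(y0+a),speed=.05); print(a,read_ft_force(),read_ft_torque(),read_time_s())
move_gripper(.03); print(read_finger_gap())
movel(cw(-.095,.104,.17),speed=.12); print(read_time_s(),read_qpos())
shot("top","t3");
E
```

```text
[ 0.3741  0.1884 -0.7432  2.1088  0.164   0.8973 -2.1606]
[-0.6815 -0.3077  0.6867] [0.4397 0.1055 0.0904]
gap 0.011217913366932961 [0.9888 2.8036 1.5161] [0.4404 0.1068 0.0909]
0.4 [1.5521 4.2924 2.9327] [ 1.1892 -0.2557  0.1291] 9.2583
0.8 [0.4236 4.8568 2.4102] [ 1.2428 -0.1473  0.0767] 9.8083
1.2 [-0.8036  5.5161  4.1066] [1.2997 0.0103 0.0518] 10.3583
1.57 [-0.7755  5.7769  5.9392] [1.2676 0.1188 0.0063] 10.875
0.029864341553076806
12.0167 [ 0.7337  0.2859 -1.153   2.0934  0.3213  0.9557 -0.7211]
```

```bash
python3 - <<'E'
import cv2
t=cv2.imread("pics/t3.png");cv2.imwrite("pics/c5.png",cv2.resize(t[215:375,215:405],None,fx=4,fy=4,interpolation=cv2.INTER_CUBIC)[:600,:800])
E
```

```text
(no output)
```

View pics/c5.png

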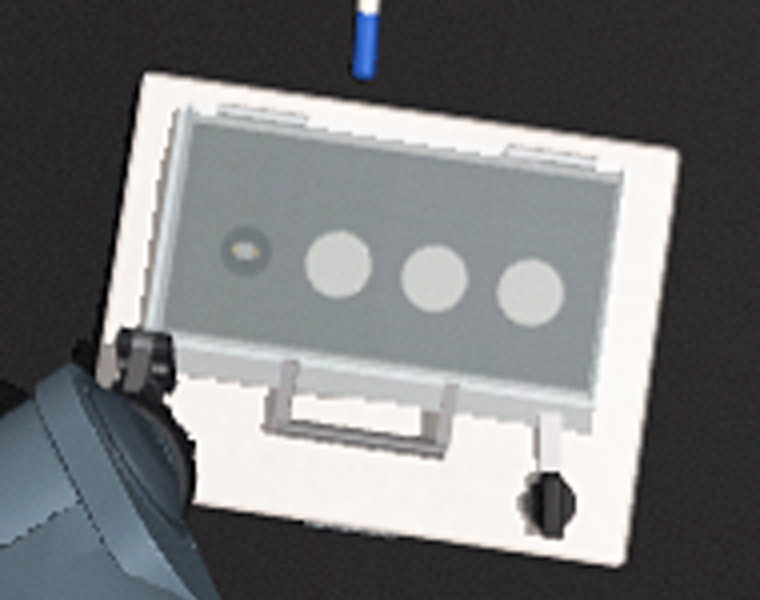

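```bash
python3 - <<'E'
from lib import *
y0=CON[2]
move_ptp(cw(-.095,-.103,.17),down(y0)); print(read_qpos())
move_gripper(.04,30)
movel(cw(-.095,-.103,.09),speed=.08); print(read_ft_force(),read_eef_pos())
move_gripper(.0,30); print("gap",read_finger_gap(),read_ft_force(),read_eef_pos())
for a in [.4,.8,1.2,1.57]:
    movel(cw(-.095,-.103,.09),down(y0+a),speed=.05); print(a,read_ft_force(),read_ft_torque(),read_time_s())
move_gripper(.03); print(read_finger_gap())
movel(cw(-.095,-.103,.17),speed=.12); print(read_time_s(),read_qpos())
move_ptp(cw(-.074,0,.22),down(y0+np.pi/2)); pause(.2)
shot("top","t4");shot("wrist","w4");shot("scene","s4")
E
python3 - <<'E'
import cv2,numpy as np
t=cv2.imread("pics/s4.png");w=cv2.imread("pics/w4.png")
cv2.imwrite("pics/c6.png",np.hstack([cv2.resize(t[160:320,260:430],(400,376),interpolation=cv2.INTER_CUBIC),cv2.resize(w,(400,376))]))
E
```

```text
[ 1.0653  0.1423 -0.9586  2.1533  0.1461  0.9118 -1.6724]
[-0.5107  0.2569  0.9493] [ 0.4137 -0.1001  0.0904]
gap 0.011141742693055082 [-2.1877 -2.9891  6.3935] [ 0.4132 -0.1013  0.0906]
0.4 [-1.9926 -2.7518  6.4529] [-0.5655  0.4965  0.0857] 15.2917
0.8 [-2.7966 -1.6967  7.2808] [-0.4281  0.5234 -0.0072] 15.8417
1.2 [-2.9971 -1.5698  6.788 ] [-0.3957  0.5947  0.0385] 16.3917
1.57 [-3.0084 -1.7152  8.0165] [-0.3661  0.6938 -0.0314] 16.9083
0.0297435503917442
18.05 [ 1.4327  0.3437 -1.4086  2.1457  0.412   0.9802 -0.3321]
```

View pics/c6.png

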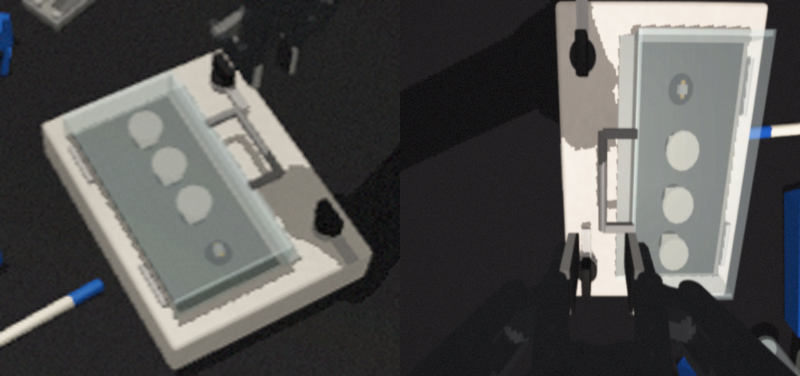

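```bash
python3 - <<'E'
from lib import *
y0=CON[2]; o=down(y0+np.pi/2)
print(read_qpos())
move_j([0.5408,0.0619,-0.6166,1.8126,0.0385,1.2797,-.215])
move_gripper(.026,25)
move_ptp(cw(-.074,0,.17),o); print(read_qpos())
movel(cw(-.074,0,.091),speed=.08); print(read_ft_force(),read_eef_pos())
move_gripper(.0,25); print("gap",read_finger_gap(),read_ft_force())
for th in np.linspace(.1,1.62,11):
    c,s=np.cos(th),np.sin(th)
    x=.090+(-.164*c+.036*s); z=.056+(.164*s+.036*c)
    movel(cw(x,0,z),o,speed=.1); print(round(th,2),read_ft_force(),read_finger_gap())
print(read_time_s(),read_qpos())
shot("scene","s5");shot("top","t5")
E
python3 - <<'E'
import cv2,numpy as np
t=cv2.imread("pics/s5.png");w=cv2.imread("pics/t5.png")
cv2.imwrite("pics/c7.png",np.hstack([cv2.resize(t[120:320,220:430],(400,380),interpolation=cv2.INTER_CUBIC),cv2.resize(w[180:380,200:410],(400,380),interpolation=cv2.INTER_CUBIC)]))
E
```

```text
[ 1.2138  0.2617 -1.4034  2.0527  0.2952  1.0645 -0.4586]
[ 0.5152  0.1442 -0.6357  2.1146  0.1082  0.9109 -0.308 ]
[ 0.1221  0.3043 -0.3289] [ 0.4476 -0.0005  0.0915]
gap 0.009203668302384182 [-3.154   0.5499  4.8115]
0.1 [-1.2257 -0.0908  1.1142] 0.00908944345504893
0.25 [-1.6243  1.228   1.4815] 0.008647097380411523
0.4 [-5.0978  0.3949  5.111 ] 0.008818906804277715
0.56 [-7.7202  0.2603  8.1481] 0.009111833795674703
0.71 [-8.9241  0.7541 11.1375] 0.008850715260385134
0.86 [-5.4159 -0.1656  9.8586] 0.00897285873395022
1.01 [-0.3234 -0.4487  5.5027] 0.009504925512836666
1.16 [-0.5937 -0.5088  4.8961] 0.00867117260571419
1.32 [ 1.7117 -1.2916  2.2993] 0.008875779955573189
1.47 [ 1.8315 -1.2367  1.696 ] 0.009104858918156235
1.62 [ 1.276  -0.7475  0.0979] 0.009238013873620334
26.5 [ 0.4023  0.4814 -0.5605  1.5945  0.2739  1.1451 -0.3469]
```

View pics/c7.png

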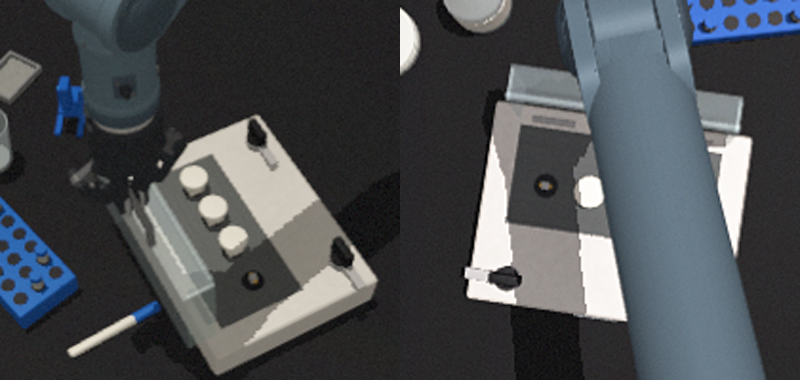

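```bash
python3 - <<'E'
from lib import *
move_gripper(.026)
p=read_eef_pos(); movel([p[0],p[1],.33],speed=.15)
move_ptp([.47,-.15,.33],down(np.pi+.2)); print(read_qpos())
move_ptp([.44,-.345,.27],down(np.pi+.2)); print(read_qpos(),read_time_s())
move_gripper(.05,60); pause(.2)
P,im=shot("wrist","w6"); np.save("w6.npy",P,allow_pickle=True); S,_=shot("scene","s6"); T,_=shot("top","t6")
for n in ["puller_grip","puller_fork","holder_spot"]:
    for c in ["wrist"]:
        t=tip_of(c,n); print(n,[(np.round(d["at"],1).tolist(),round(d["confidence"],2)) for d in t])
im=cv2.imread("pics/s6.png"); cv2.imwrite("pics/c8.png",cv2.resize(im[120:320,220:430],(630,600),interpolation=cv2.INTER_CUBIC))
E
```

```text
[ 1.0254  0.072  -0.824   1.8334  0.0551  1.2598  1.9568]
[ 1.1654  0.2591 -0.6663  1.7708  0.1709  1.1701  2.2218] 30.5917
puller_grip [([174.3, 188.8], 0.89), ([313.2, 245.0], 0.82), ([317.2, 349.1], 0.69)]
puller_fork [([318.5, 226.1], 0.78), ([322.1, 319.0], 0.69), ([208.3, 169.9], 0.68)]
holder_spot [([212.1, 323.9], 0.87)]
```

View pics/w6.png

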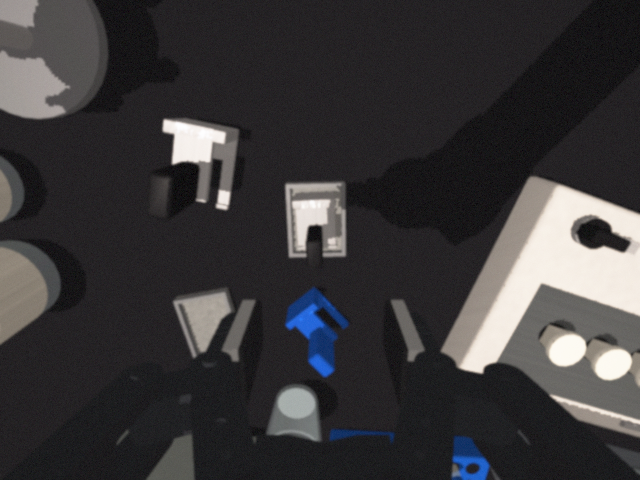

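View pics/c8.png

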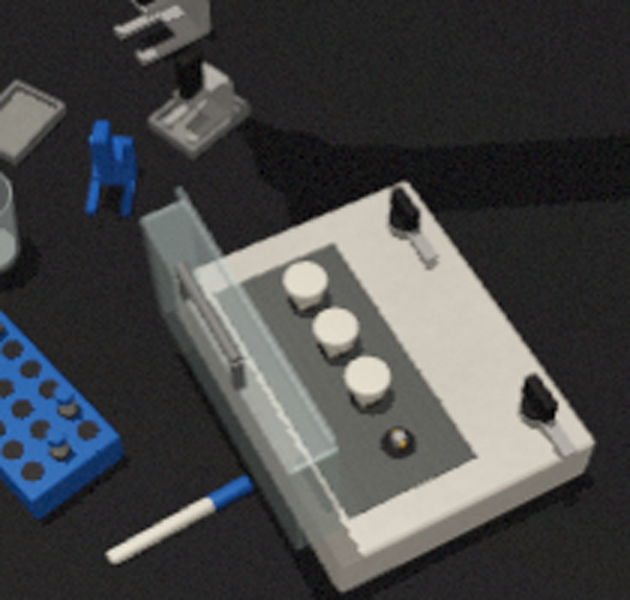

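```bash
python3 - <<'E'
from lib import *
W=np.load("w6.npy",allow_pickle=True).item();P=camera_params("top");S=camera_params("scene")
im=cv2.imread("pics/w6.png"); cv2.imwrite("pics/c9.png",cv2.resize(im[170:290,270:370],None,fx=5,fy=5,interpolation=cv2.INTER_CUBIC))
t=cv2.imread("pics/t6.png"); cv2.imwrite("pics/c10.png",cv2.resize(t[285:345,430:490],None,fx=9,fy=9,interpolation=cv2.INTER_CUBIC))
E
```

```text
(no output)
```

View pics/c9.png

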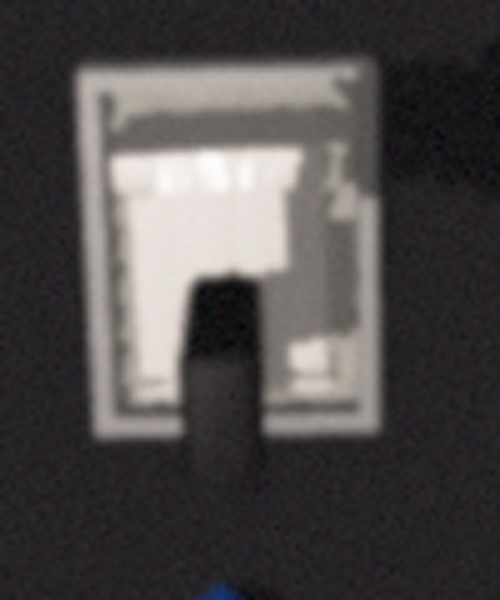

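View pics/c10.png

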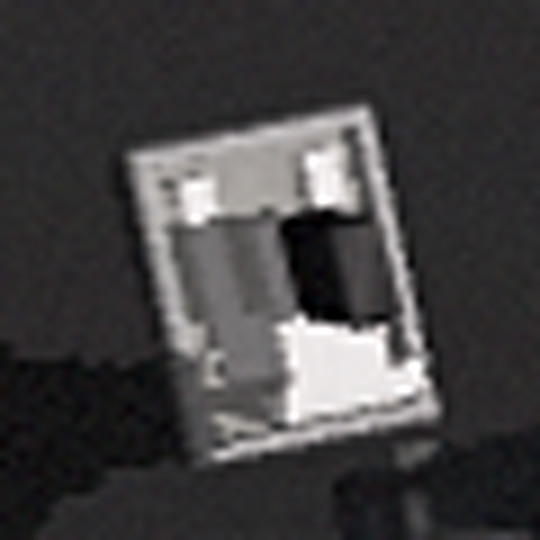

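```bash
python3 - <<'E'
from lib import *
W=np.load("w6.npy",allow_pickle=True).item();P=camera_params("top")
f=lambda a:(270+a[0]/5,170+a[1]/5)
c=np.array([onplane(W,f(a),.094) for a in [(186,356),(262,356),(265,477),(190,478)]]); print("handle top W",c[:,:2],c.mean(0))
g=lambda a:(430+a[0]/9,285+a[1]/9)
c=np.array([onplane(P,g(a),.094) for a in [(345,218),(375,218),(392,318),(362,322)]]); print("T",c[:,:2],c.mean(0))
h=np.array([onplane(W,f(a),.012) for a in [(78,68),(372,60),(380,433),(97,437)]]);print("holder W",h[:,:2],h.mean(0))
h=np.array([onplane(P,g(a),.012) for a in [(128,155),(370,107),(438,418),(200,462)]]);print("holder T",h[:,:2],h.mean(0))
# fork: lip tips on top z ~.011 in wrist: (157,385),(313,357)?
h=np.array([onplane(W,f(a),.011) for a in [(137,380),(170,380),(290,345),(328,345)]]);print("lips W",h[:,:2])
h=np.array([onplane(P,g(a),.011) for a in [(180,180),(212,180),(303,150),(345,147)]]);print("lips T",h[:,:2])
Tm=P["camera_from_world"];print(-Tm[:3,:3].T@Tm[:3,3])
E
```

```text
handle top W [[ 0.4632 -0.3532]
 [ 0.4607 -0.3409]
 [ 0.4818 -0.3362]
 [ 0.4845 -0.3485]] [ 0.4725 -0.3447  0.094 ]
T [[ 0.4848 -0.3423]
 [ 0.485  -0.3493]
 [ 0.4619 -0.353 ]
 [ 0.4609 -0.3461]] [ 0.4731 -0.3477  0.094 ]
holder W [[ 0.4354 -0.3837]
 [ 0.4222 -0.3262]
 [ 0.4999 -0.3073]
 [ 0.5128 -0.3664]] [ 0.4676 -0.3459  0.012 ]
holder T [[ 0.4971 -0.309 ]
 [ 0.5102 -0.3687]
 [ 0.434  -0.3849]
 [ 0.4219 -0.3265]] [ 0.4658 -0.3473  0.012 ]
lips W [[ 0.4987 -0.3603]
 [ 0.4973 -0.3534]
 [ 0.4846 -0.3301]
 [ 0.4831 -0.3222]]
lips T [[ 0.4912 -0.322 ]
 [ 0.4913 -0.3299]
 [ 0.4992 -0.3524]
 [ 0.5002 -0.3628]]
[ 0.5178 -0.0382  1.336 ]
```

```bash
python3 - <<'E'
from lib import *
yh=.222; o=down(np.pi+yh)
G=np.array([.4722,-.3457])
move_ptp([*G,.16],o)
movel([*G,.071],speed=.08); print(read_ft_force(),read_eef_pos())
move_gripper(0,60); print("gap",read_finger_gap(),read_ft_force(),read_eef_pos()); print(read_tcp_rot())
movel([*G,.11],speed=.06); print(read_ft_force(),read_finger_gap())
movel([*G,.22],speed=.15)
move_ptp(cw(-.035,-.078,.22),down(np.pi+CON[2])); print(read_qpos(),read_time_s())
movel(cw(-.035,-.078,.165),speed=.1); pause(.2)
shot("wrist","w7");shot("scene","s7");shot("top","t7"); print(read_ft_force())
a=cv2.imread("pics/w7.png");b=cv2.imread("pics/s7.png")
cv2.imwrite("pics/c11.png",cv2.resize(b[120:270,230:430],(800,600),interpolation=cv2.INTER_CUBIC))
E
```

```text
[ 0.4918  0.5071 -0.0347] [ 0.4728 -0.346   0.0717]
gap 0.013433515988035551 [ 0.4684 -0.0221  2.8512] [ 0.4727 -0.346   0.0716]
[-0.1108  0.9938 -0.0005  0.0004]
[-0.2133 -0.2829 -1.7129] 0.013088234407616972
[ 0.8285  0.1715 -0.7907  1.9885  0.1419  1.0368  1.4159] 36.3583
[-0.0671  0.7231 -1.5893]
```

View pics/w7.png

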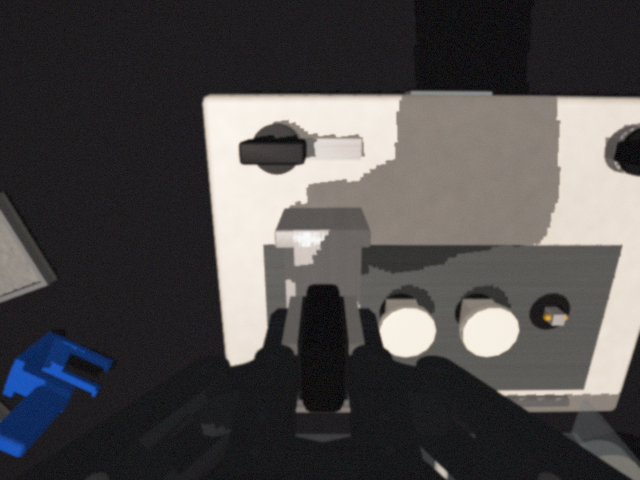

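View pics/c11.png

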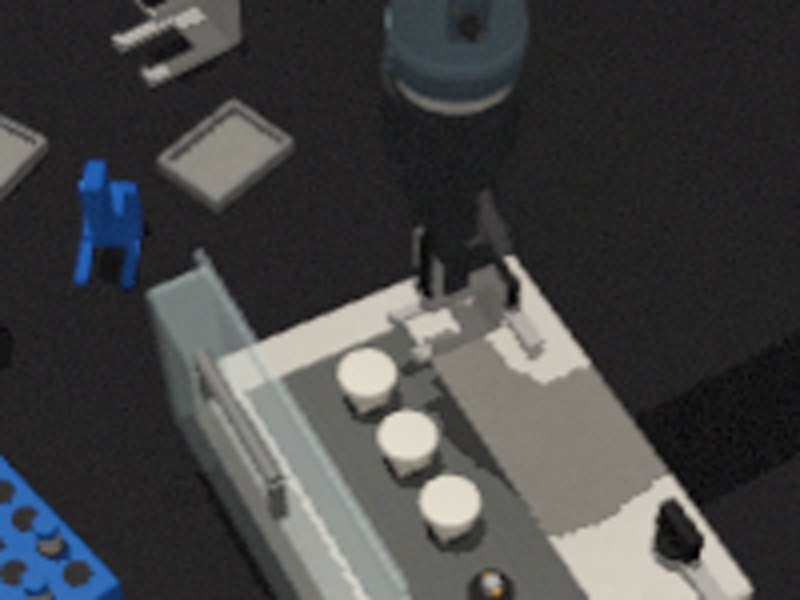

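View pics/t7.png

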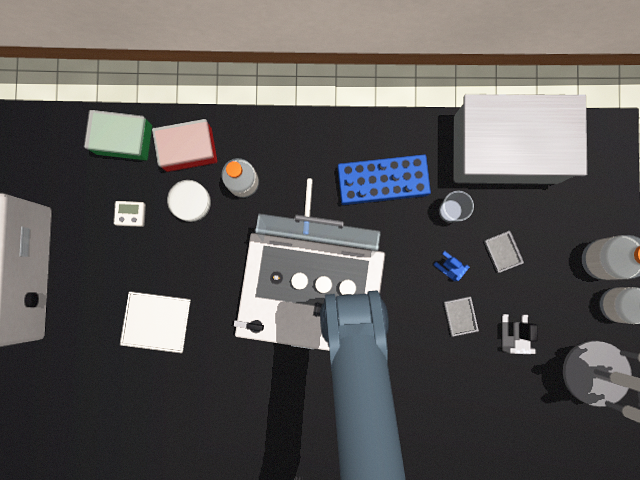

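```bash
python3 - <<'E'
from lib import *
W=camera_params("wrist")
print(read_eef_pos())
for px in [(407.5,330.5),(488.5,330)]:
    p=onplane(W,px,.083); d=p[:2]-CON[:2]; c,s=np.cos(CON[2]),np.sin(CON[2]); print(p,c*d[0]+s*d[1],-s*d[0]+c*d[1])
im=cv2.imread("pics/w7.png"); cv2.imwrite("pics/c12.png",cv2.resize(im[280:370,360:540],None,fx=4.4,fy=4.4,interpolation=cv2.INTER_CUBIC))
E
```

```text
[ 0.4762 -0.0828  0.1655]
[ 0.5303 -0.0367  0.083 ] 0.013207290680889038 -0.025396644148470194
[0.5365 0.0134 0.083 ] 0.013077096155169145 0.025021306555769503
```

View pics/c12.png

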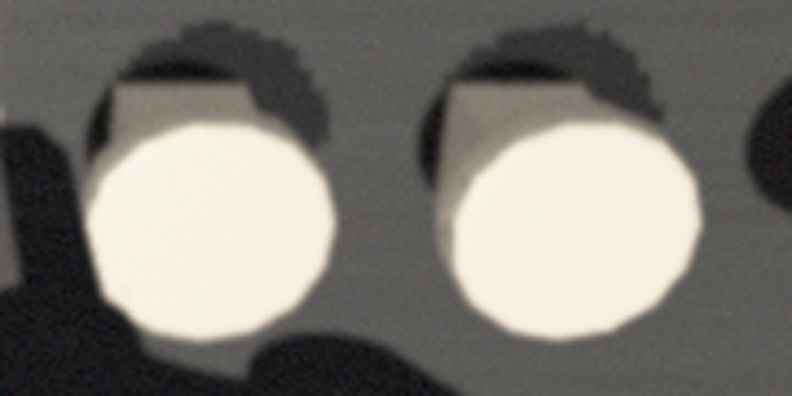

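```bash
cat >> lib.py <<'E'
def hook(yc,z=.1296):
    o=down(np.pi+CON[2])
    movel(cw(-.035,yc,z),o,speed=.06); f0=read_ft_force(); print("down",f0,read_eef_pos())
    for x in [-.015,.0,.008,.015]:
        movel(cw(x,yc,z),speed=.04); f=read_ft_force(); print("in",x,f,f-f0)
        if np.linalg.norm((f-f0)[:2])>6: print("STOP"); return False
    return True
E
python3 - <<'E'
from lib import *
print(hook(-.078)); print(read_time_s(),read_finger_gap())
shot("wrist","w8");shot("scene","s8")
b=cv2.imread("pics/s8.png")
cv2.imwrite("pics/c13.png",cv2.resize(b[120:270,230:430],(800,600),interpolation=cv2.INTER_CUBIC))
E
```

```text
down [-0.3007  0.1437  0.1681] [ 0.476  -0.0827  0.1295]
in -0.015 [-0.4477  0.1721 -1.6715] [-0.147   0.0284 -1.8395]
in 0.0 [ 0.5525  0.2173 -1.6133] [ 0.8532  0.0736 -1.7814]
in 0.008 [ 0.1566 -0.0545 -1.1806] [ 0.4572 -0.1982 -1.3486]
in 0.015 [ 0.4611 -0.5508 -1.3198] [ 0.7618 -0.6945 -1.4878]
True
40.0 0.013313990022629682
```

View pics/c13.png

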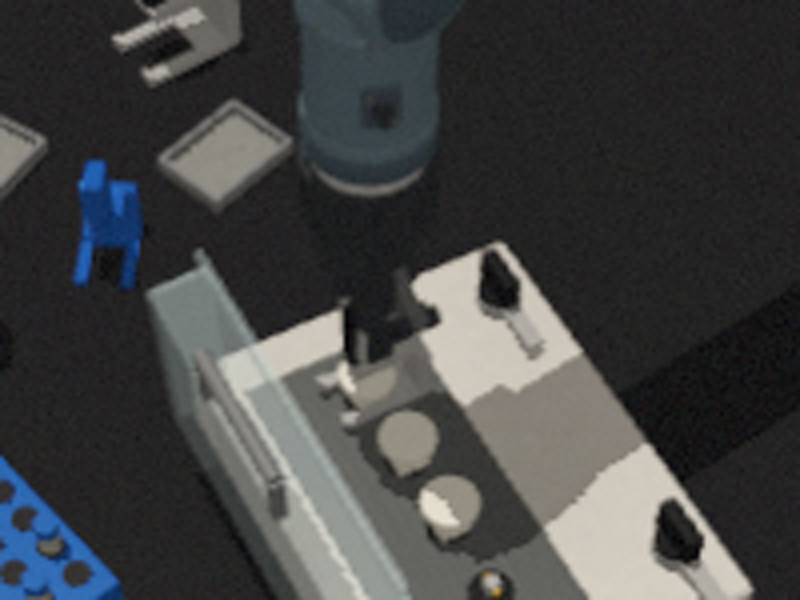

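```bash
cat >> lib.py <<'E'
def lift(x,yc,z=.1296):
    for dz in [.009,.013,.017,.021,.026,.034]:
        movel(cw(x,yc,z+dz),speed=.03); print("up",dz,read_ft_force(),round(float(read_finger_gap()),4))
    movel(cw(x,yc,z+.09),speed=.1)
E
python3 - <<'E'
from lib import *
lift(.015,-.078); print(read_time_s()); pause(.2); print(read_ft_force())
shot("wrist","w9");shot("scene","s9");T,im=shot("top","t9")
b=cv2.imread("pics/s9.png"); c=cv2.imread("pics/t9.png")
cv2.imwrite("pics/c14.png",np.hstack([cv2.resize(b[90:270,230:430],(440,396),interpolation=cv2.INTER_CUBIC),cv2.resize(c[260:380,90:200],(360,396),interpolation=cv2.INTER_CUBIC)]))
print([(d["at"],d["confidence"]) for d in look_for("top","tray")])
E
```

```text
up 0.009 [-0.0522  0.0443 -0.7686] 0.0134
up 0.013 [ 0.6532 -0.7443 -0.8883] 0.0135
up 0.017 [-0.783  -0.124  -1.6306] 0.0135
up 0.021 [ 0.3113  0.3462 -1.0725] 0.0133
up 0.026 [ 0.1169 -0.5145 -1.2509] 0.0132
up 0.034 [-0.9801 -0.2087 -1.0364] 0.0133
42.8417
[ 0.2148 -0.461  -1.8328]
[([155.0, 319.9], 0.97)]
```

View pics/c14.png

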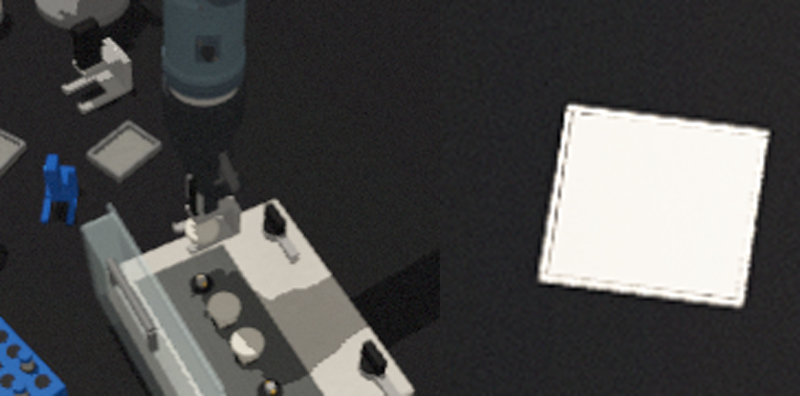

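```bash
cat >> lib.py <<'E'
TRAY=np.array([.4428,.3382,-.086])
def place(ty,tx=0.0,q=TRAY,zp=.080):
    o=down(np.pi+q[2])
    movel(cw(tx,ty,.20,q),o,speed=.18); print("above",read_ft_force(),read_qpos(),read_time_s())
    movel(cw(tx,ty,.11,q),speed=.12); movel(cw(tx,ty,zp,q),speed=.04); print("down",read_ft_force(),read_eef_pos())
def retreat(ty,tx=0.0,q=TRAY,zp=.080):
    movel(cw(tx-.03,ty,zp,q),speed=.05); print(read_ft_force())
    movel(cw(tx-.062,ty,zp,q),speed=.08); print(read_ft_force())
    movel(cw(tx-.062,ty,.20,q),speed=.15); print(read_time_s())
E
python3 - <<'E'
from lib import *
place(.046)
shot("scene","s10");shot("wrist","w10")
b=cv2.imread("pics/s10.png")
cv2.imwrite("pics/c15.png",cv2.resize(b[270:400,390:540],(690,600),interpolation=cv2.INTER_CUBIC))
E
```

```text
above [ 0.2595 -0.3353 -0.6267] [-0.0618  0.4718 -0.8972  1.7618  0.4089  1.1074  0.39  ] 46.0583
down [-0.578  -0.0084 -1.8115] [0.4468 0.3843 0.0802]
```

View pics/c15.png

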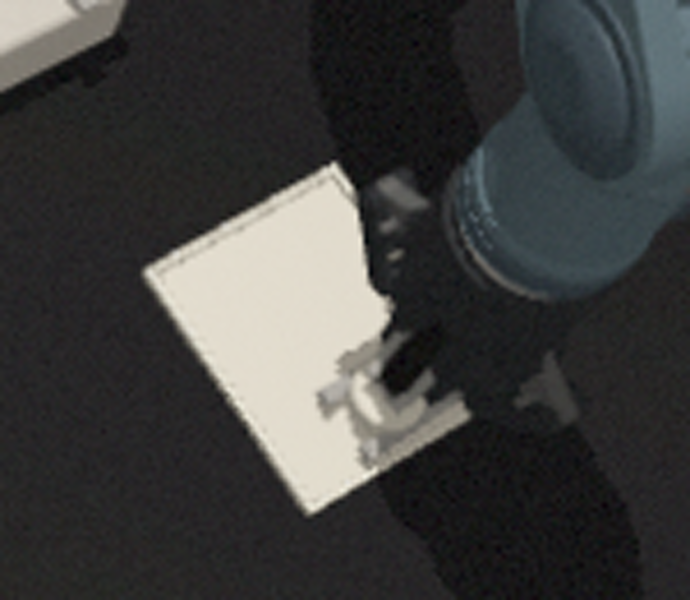

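View pics/w10.png

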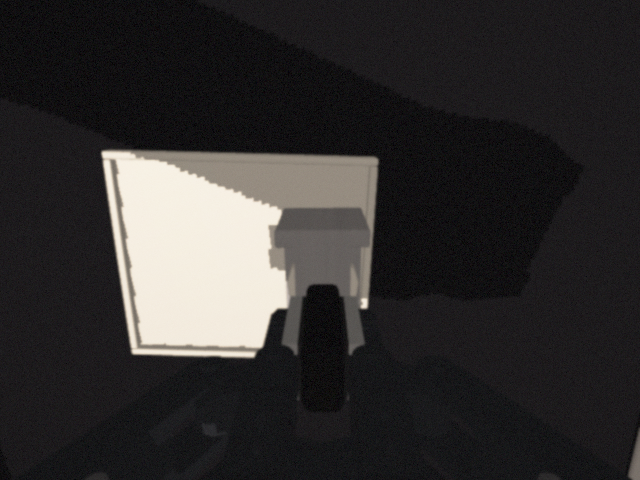

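```bash
python3 - <<'E'
from lib import *
retreat(.046)
shot("scene","s11");shot("wrist","w11")
b=cv2.imread("pics/s11.png");w=cv2.imread("pics/w11.png")
cv2.imwrite("pics/c16.png",np.hstack([cv2.resize(b[270:400,390:540],(400,346),interpolation=cv2.INTER_CUBIC),cv2.resize(w,(400,346))]))
E
```

```text
[-0.5099  0.1044 -1.0244]
[ 0.9145  0.1414 -1.5564]
50.2083
```

View pics/c16.png

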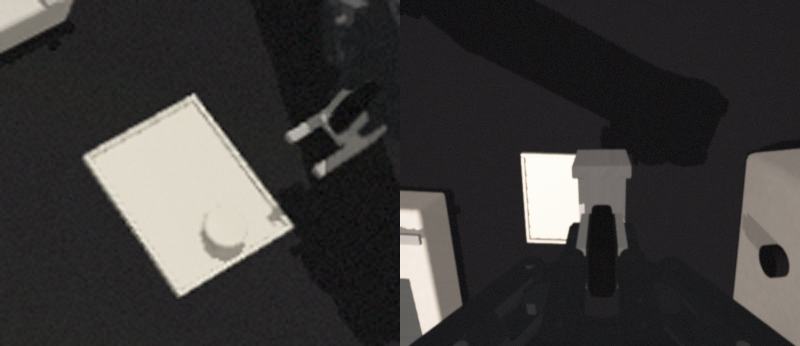

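```bash
python3 - <<'E'
from lib import *
yc=-.026
movel(cw(-.035,yc,.20),down(np.pi+CON[2]),speed=.2); movel(cw(-.035,yc,.15),speed=.12)
if hook(yc):
    lift(.015,yc); pause(.2); print(read_ft_force(),read_time_s())
shot("scene","s12");shot("top","t12")
b=cv2.imread("pics/s12.png");c=cv2.imread("pics/t12.png")
cv2.imwrite("pics/c17.png",np.hstack([cv2.resize(b[90:270,230:430],(440,396),interpolation=cv2.INTER_CUBIC),cv2.resize(c[260:380,90:200],(360,396),interpolation=cv2.INTER_CUBIC)]))
E
```

```text
down [-0.571   0.186  -0.0992] [ 0.4821 -0.0311  0.1292]
in -0.015 [-0.8703 -0.2494 -1.338 ] [-0.2993 -0.4354 -1.2388]
in 0.0 [ 0.4653 -0.2629 -1.1536] [ 1.0363 -0.4489 -1.0544]
in 0.008 [ 0.1429  0.8435 -0.7807] [ 0.7138  0.6575 -0.6815]
in 0.015 [ 0.6368  0.222  -0.698 ] [ 1.2078  0.036  -0.5987]
up 0.009 [-0.5606 -0.8399 -1.3244] 0.0134
up 0.013 [-0.9954 -0.2609 -1.1703] 0.0134
up 0.017 [-0.1418 -0.3707 -0.7235] 0.0129
up 0.021 [-0.3996  0.5092 -1.3769] 0.0136
up 0.026 [-0.1139  0.2642 -1.2936] 0.0133
up 0.034 [-0.9477  0.1611 -2.2316] 0.0135
[-0.5924  0.1195 -2.4803] 58.4667
```

View pics/c17.png

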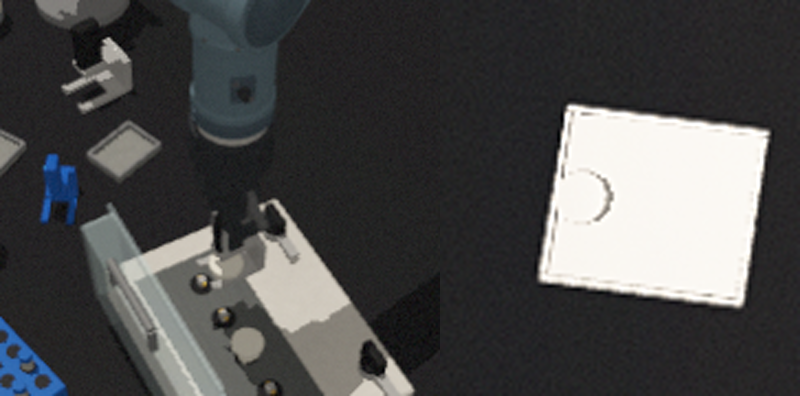

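```bash
python3 - <<'E'
from lib import *
p=onplane(camera_params("top"),(133.5,319.5),.031); d=p[:2]-TRAY[:2];c,s=np.cos(TRAY[2]),np.sin(TRAY[2]);print("cap1 local",c*d[0]+s*d[1],-s*d[0]+c*d[1])
place(-.001); retreat(-.001)
yc=.026
movel(cw(-.035,yc,.20),down(np.pi+CON[2]),speed=.2); movel(cw(-.035,yc,.15),speed=.12)
shot("scene","s13");shot("top","t13")
if hook(yc):
    lift(.015,yc); pause(.2); print(read_ft_force(),read_time_s())
shot("scene","s14");shot("top","t14")
b=cv2.imread("pics/s14.png");c=cv2.imread("pics/t14.png")
cv2.imwrite("pics/c18.png",np.hstack([cv2.resize(b[90:270,230:430],(440,396),interpolation=cv2.INTER_CUBIC),cv2.resize(c[260:380,90:200],(360,396),interpolation=cv2.INTER_CUBIC)]))
E
```

```text
cap1 local 0.0010535307063389739 0.043195684157999105
above [ 0.4219  0.0721 -1.904 ] [ 0.026   0.4    -0.8964  1.8395  0.3544  1.0719  0.4777] 60.8583
down [ 0.6896  0.1052 -1.351 ] [0.4428 0.3375 0.0802]
[ 0.0701  0.1805 -0.2089]
[ 0.8298 -0.5604 -0.826 ]
64.9083
down [ 0.6077 -0.5838 -1.2573] [0.4885 0.0204 0.129 ]
in -0.015 [-0.6533 -0.3672 -0.1712] [-1.261   0.2166  1.0862]
in 0.0 [ 0.064   0.2671 -1.1535] [-0.5438  0.8509  0.1038]
in 0.008 [-0.5986 -0.5278  0.1532] [-1.2063  0.056   1.4105]
in 0.015 [-0.1338 -0.269  -0.5778] [-0.7415  0.3149  0.6795]
up 0.009 [-0.5912 -0.188  -2.1094] 0.0132
up 0.013 [ 0.1903  0.0618 -0.5506] 0.0135
up 0.017 [ 0.3486 -0.2807 -1.4046] 0.0132
up 0.021 [-0.1137  0.1039 -1.3634] 0.0132
up 0.026 [ 0.5879  0.1154 -0.017 ] 0.0133
up 0.034 [-0.4703  0.8231 -1.5738] 0.0131
[-0.216   0.8933 -2.2126] 72.7083
```

View pics/c18.png

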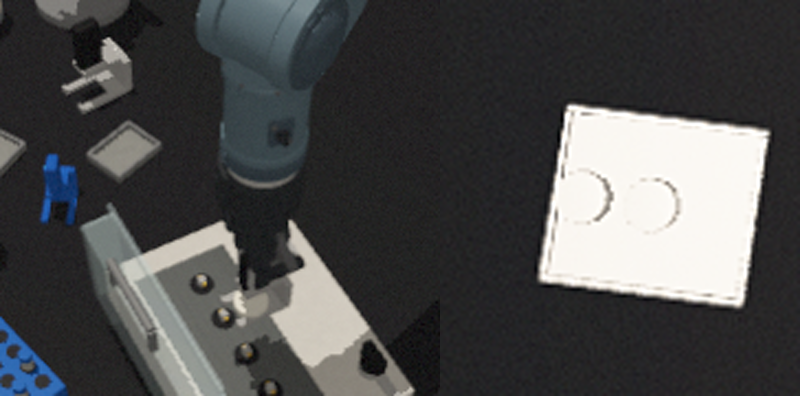

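```bash
python3 - <<'E'
from lib import *
place(-.046); retreat(-.046)
movel([.44,-.10,.21],down(np.pi+.0),speed=.2)
pause(.1)
shot("scene","s15");shot("top","t15")
b=cv2.imread("pics/s15.png");c=cv2.imread("pics/t15.png")
cv2.imwrite("pics/c19.png",np.hstack([cv2.resize(b[90:400,230:540],(420,420),interpolation=cv2.INTER_CUBIC),cv2.resize(c[260:380,90:200],(380,420),interpolation=cv2.INTER_CUBIC)]))
print(read_qpos(),read_time_s(),inverse_kinematics([.4722,-.3457,.0716],down(np.pi+.222)))
E
```

```text
above [ 0.1311 -0.2178 -0.2112] [ 0.1116  0.3317 -0.8924  1.9067  0.2987  1.0425  0.5755] 74.6
down [-0.2198 -0.5723 -0.2251] [0.439  0.2926 0.0801]
[-0.0564  0.302  -0.8896]
[-0.1159 -0.4988 -0.4921]
78.65
[ 0.7298  0.0875 -0.6164  2.0725  0.0602  0.9984  1.6544] 81.0167 [ 0.8989  0.5187 -0.4113  1.8629  0.2756  0.8158  2.1382]
```

View pics/c19.png

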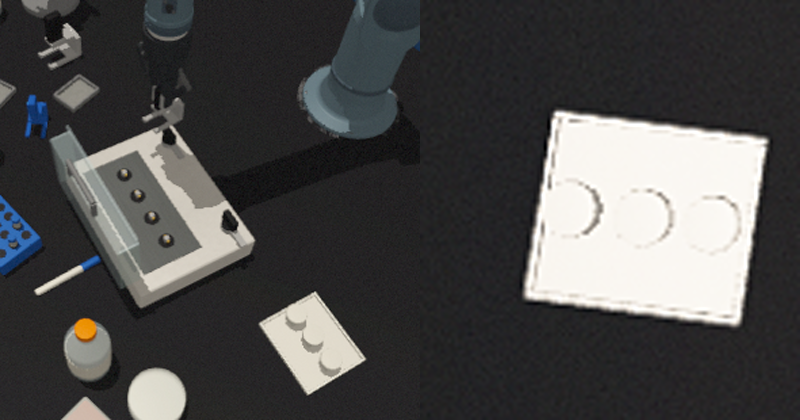

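```bash
python3 - <<'E'
from lib import *
o=down(np.pi+.222); G=[.472,-.3458]
movel([*G,.21],o,speed=.18)
movel([*G,.10],speed=.12)
movel([*G,.078],speed=.04); print(read_ft_force())
movel([*G,.0722],speed=.03); print(read_ft_force(),read_eef_pos())
move_gripper(.045); print(read_finger_gap(),read_ft_force())
movel([*G,.20],speed=.12)
movel([.40,-.20,.33],speed=.2); move_ptp([.36,-.12,.36],down(np.pi)); pause(.3)
W,_=shot("wrist","w16");shot("scene","s16");shot("top","t16"); np.save("w16.npy",W,allow_pickle=True)
b=cv2.imread("pics/s16.png");c=cv2.imread("pics/t16.png")
cv2.imwrite("pics/c20.png",np.hstack([cv2.resize(b[100:220,200:320],(400,400),interpolation=cv2.INTER_CUBIC),cv2.resize(c[285:345,430:490],(400,400),interpolation=cv2.INTER_CUBIC)]))
print(read_time_s())
for n in ["puller_grip","holder_spot"]:
    t=tip_of("top",n); print(n,[(np.round(d["at"],1).tolist(),round(d["confidence"],2)) for d in t])
E
```

```text
[-0.0208  0.3958 -1.3793]
[ 0.7898 -0.0997  0.5003] [ 0.4718 -0.3457  0.072 ]
0.045050811613743455 [-0.1813  1.6683 -0.1158]
88.3833
puller_grip [([456.1, 264.3], 0.91), ([468.3, 317.2], 0.75)]
holder_spot [([458.7, 315.8], 0.87), ([501.7, 249.7], 0.63), ([318.2, 220.4], 0.4), ([174.4, 321.2], 0.33)]
```

View pics/c20.png

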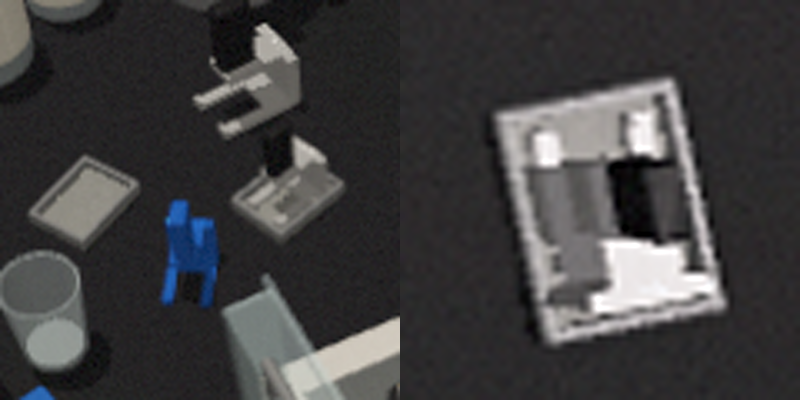

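View pics/t16.png

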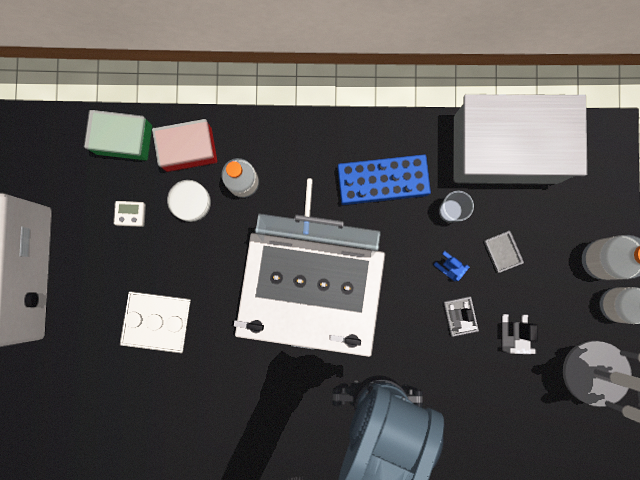

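View pics/s16.png

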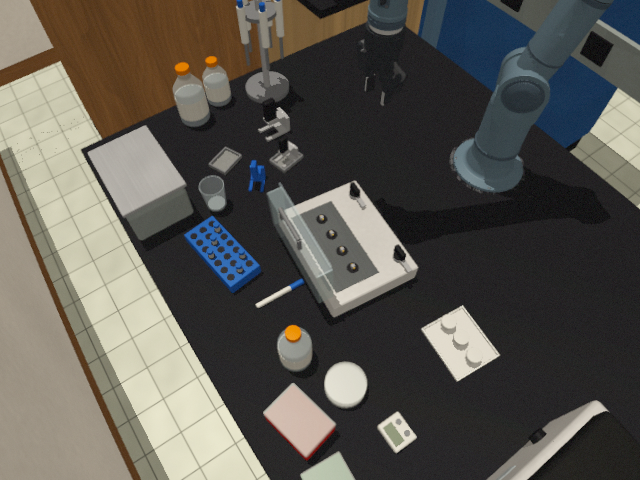

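```bash
python3 - <<'E'
from lib import *
for th in [1.3,1.5,1.62]:
    c,s=np.cos(th),np.sin(th); b=cw(.090+(-.164*c+.036*s),0,.056+(.164*s+.036*c))
    print(th,proj(camera_params("top"),b),proj(camera_params("scene"),b))
P=camera_params("top");S=camera_params("scene")
for c in ["top","scene"]:
    read_camera(c); print([(np.round(d["at"],1),round(d["confidence"],2)) for d in tip_of(c,"cover_bar")])
E
```

```text
1.3 [[314.7456 247.021 ]] [[310.8926 213.0554]]
1.5 [[317.2632 229.8196]] [[296.5868 219.6319]]
1.62 [[318.7505 219.9534]] [[288.1568 224.41  ]]
[(array([319.5, 219.9]), 0.68)]
[(array([291.8, 223.1]), 0.67)]
```

Cover angle comes out at about 1.6 rad in both cameras. Handing in.

```bash
python3 - <<'E'
from lib import *
print(read_ft_force(),read_time_s()); sign_off(); print(read_time_s())
E
```

```text
[ 0.4796  0.0928 -0.0524] 88.6833
the job is handed in; nothing more can be done
the job is handed in; nothing more can be done
```

The job is done and handed in at about 89 s of the 208 s allowed.

**What I did:**
- **Fasteners:** I turned both a quarter turn counter-clockwise to unlocked.
- **Cover:** I swung it up by its pull bar to about 1.6 rad and let go.
- **Caps:** I took the smaller, non-blue puller from the holder nearest the base. With it I pulled caps 1, 2 and 3 straight up; the fingers held only the puller's handle. All three stand in a row in the tray. Cap 4 was absent, a bare stem from the start.
- **Puller:** I stood it back in its holder where it had been, then moved the arm clear.

**Last checks** (final scene and top pictures):
- All three caps are inside the tray rim and every stem is bare.
- Both fastener tongues lie parallel to the front edge.
- The cover bar is within a few pixels of where it should be for 1.62 rad, in both cameras.
- The puller stands upright in its holder.
- The tray and the other things on the bench look unmoved.
- The wrist force is near zero.

**Checks that disagreed or stayed weak:**
- The two measurements of the console's position differed by about 2 mm, so I used a value in between. Hooking the caps met no resistance above about 1.5 N.
- The pull-off force did not show in the wrist readings, which I took only between steps, so I confirmed each removal in the pictures.
- `sign_off` gave no verdict.

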